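# Move the red sorbent cartridge from conditioner to cradle by way of the V-rest

## Robot

A 7-joint arm with a two-finger parallel gripper is mounted at the origin on the work surface. World frame = base frame: x ahead of the robot, y to its left, z up, the work surface at z = 0. Lengths are in m, angles in rad, forces in N, time in s.
With the tool pointing down it reaches from about 0.4 to 0.85 m from the base axis. Payload 10.4 kg.
Tool frame: the origin (TCP) lies between the finger pads, 19 mm behind the fingertips; this is the grasp point; z points along the fingers, y is the line along which they close (so a half turn about z gives the same grasp; the last joint's range is limited). The gripper opens to 85 mm and grips with 20 to 120 N. Pads are 22 mm wide; open, the fingers measure 114 mm over their backs; the gripper's body (76 mm by 85 mm) begins 54 mm behind the grasp point. The pads swing forward as they close: fully open they stand 13 mm farther back than shut.
Start: joints at [-1.208, 0.332, -0.065, 1.46, 0.022, 1.35, -0.088], TCP at [0.235, 0.579, 0.25] pointing down, gripper open.
Joint ranges: [-2.6, 2.6], [-0.5, 2.12], [-1.47, 1.34], [0.16, 2.42], [-1.27, 4.41], [0.06, 2.06], [-2.6, 2.6]. Speed limits (rad/s): [2.22, 2.22, 2.79, 2.79, 3.14, 3.14, 3.14].

## Interface

Orientations are given as a unit quaternion [x, y, z, w].
In Python, from workcell import manip gives the robot as it stands.
- The arm moves only by the shell command python3 jog.py 'ROWS' [FORCE]. ROWS is a JSON list of rows, 1 to 20 of them, each of 7 numbers: a rotation vector rx, ry, rz in fractions of the full range, 1 being 4 rad, then dx, dy, dz in parts of the range, where 1.0 means 1 m, then the opening from 0.0 (shut) to 1.0 (fully open); each row is the pose to reach, as a shift and turn from the pose commanded when the command began, along the tool's axes at that moment; what a row does not reach only later rows make up. A row lasts 1/8 s, in which the tool goes at most 0.0625 m and 0.188 rad, less where a joint would pass 70% of its speed; a pose out of reach is approached as far as the arm can. The fingers move at their own pace and stop on an object; FORCE is the grip in N (left out, the last holds). Time passes only in rows, so rows that do not move let the fingers close. It prints the time, the measured TCP pose, the force, the opening and the grip force at its end. Input that does not fit is refused with a message, and nothing moves.
- manip.get_obs(): the state, without advancing time (a new reading comes with each control period).
- manip.camera(name): name is "scene" or "top" or "wrist"; returns the picture (420x560x3 uint8, blue, green, red); there is no depth.
- manip.calibration(name): a dict with "fx", "fy", "cx", "cy" (pixels), "world_from_camera" (4x4, takes a point from camera to world coordinates); the wrist camera has in their place "tool_from_camera" (4x4, takes a point from camera to tool coordinates, whose origin is the TCP and whose axes are the flange's). Camera axes: x right, y up, looking along -z (the intrinsics and any distortion apply to the point x, -y, -z); pixel columns grow to the right and rows downward; lengths in m; the calibration is good to about 2 mm. A picture is of the moment at which its call begins: read the wrist's pose just before it. calibration takes no time and is no camera call.
- manip.hand_in(): hands the job in; it is judged then, once.
The state is a dict: "clock": time; "joint_pos": joint angles; "joint_velocities": joint speeds; "tau": joint torques, N m; "position": TCP position; "ee_rot": TCP orientation; "ft_force": force on the tool from outside, world axes, zero at the start; "torque": the same for the moment, N m; "grip_width": opening from 0.0 (shut) to 1.0 (fully open); "grasp_force": force on a finger pad.
Only numpy, scipy, OpenCV 4.12 (cv2) and the standard library are available. Lean on these libraries where they do the work, as an engineer would, in place of code of your own. Each camera call takes 0.05 s, during which the arm holds its last target. There are 200 camera calls.

## Task

Draw the red-capped cartridge out of the conditioner by its projecting end and lay it centred in the yellow V-rest, then let go. Take it up again by its middle and lay it down fully in the channel of the mint-green cradle. Leave the blue-capped cartridge where it is.

Things in the scene. Friction and masses are not known exactly. Their poses are not given: they have to be found in the camera images.
- cartridge_red: White rod, 170 mm long, 16 mm across, 40-85 g, a red cap 36 mm long on each end, red ring at mid-length. Origin at its centre, x along it (any roll). Lies loose and level in a bore of the conditioner, axis 38 mm above the table. Its -x end sticks out 60 mm; 110 mm are inside under a roof. Grip it 25 mm from the tip and pull level along -x, 110 mm or more, before lifting.
- cartridge_blue: Bystander like the red one, but with blue caps; origin at its centre, x along it. The conditioner is a fixed block, 120 mm deep, 210 wide, 64 high, with three roofed 24 mm square bores 62 mm apart, bore floor 30 mm above the table, that hold red, blue and an all-black plug of the same size in any order, all sticking out alike.
- vrest_seat (a point): Where a cartridge's centre lies when centred in the fixed yellow V-rest, 50 mm above the table; x along the groove, z up. Base 100 x 70 x 10 mm; two 90 degree V-supports, each 12 mm thick along x, 52 mm wide, 54 mm high, centred 33 mm either side of this point, mouth 36 mm wide. Between them a 54 mm open gap for gripping the middle; the rod's ends overhang 46 mm. Either way round.
- cradle_seat (a point): Where a cartridge's centre lies when down in the fixed mint-green cradle, 36 mm above the table; x along the channel, z up. 208 x 70 mm, base 8 mm thick. Two channel pieces: floor at 28 mm, walls to 46 mm, 34 mm between side walls, 190 mm between end walls. Between them, centred here, an open gap 70 mm long down to the base, for the fingers. Either way round.

How it is judged:
On the way, in this order (a step that is already met when the one before it is completed fails the run):
1. the red cartridge lies in both supports of the V-rest, centred within 20 mm, and is let go (horizontal distance between cartridge_red and vrest_seat below 0.02 m and z of cartridge_red in the frame of vrest_seat between -0.007 and 0.007 m and angle between the x axis of cartridge_red and the x axis of vrest_seat, either way round below 0.18 rad and contact force between the fingers and cartridge_red below 0.1 N and linear speed of cartridge_red below 0.03 m/s), for 0.2 s.
2. the red cartridge is held by its middle (tool point within 35 mm of its centre) and lifted at least 15 mm off the V-rest (distance between the grasp point and cartridge_red below 0.035 m and contact force between the fingers and cartridge_red above 0.5 N and z of cartridge_red in the frame of vrest_seat above 0.015 m), for 0.1 s.
At the end, for the whole second after the job is handed in: The red cartridge lies down in the channel of the cradle, let go and at rest: its centre within 18 mm horizontally and 7 mm in height of the seat point, along the channel within about 10 degrees; the blue cartridge is within 20 mm of where it began (horizontal distance between cartridge_red and cradle_seat below 0.018 m and z of cartridge_red in the frame of cradle_seat between -0.007 and 0.007 m and angle between the x axis of cartridge_red and the x axis of cradle_seat, either way round below 0.18 rad and contact force between the fingers and cartridge_red below 0.1 N and linear speed of cartridge_red below 0.03 m/s and distance of cartridge_blue from where it was at the start of the episode below 0.02 m); the robot touches nothing.
It fails at once if the blue cartridge is moved by more than 20 mm (distance of cartridge_blue from where it was at the start of the episode above 0.02 m).
It also fails if it takes over 51 s, if anything falls off the work surface, if the arm or the gripper's body presses on something with over 40 N, if the wrist force passes 120 N, or if a joint passes its speed limit or range.

## Working session

There is one attempt and no reset: what is moved stays moved. The work goes in short steps, Python scripts to look and compute and a shell command to move; the robot and the scene stay as the last step left them, time stands still between calls to the robot, and variables do not carry over. Pictures are saved under pics/ and viewed, at most 11 in all, crops included, and the job is handed in when it is done.

```bash
ls; mkdir -p pics; python3 - <<'E'
from workcell import manip
import cv2
for n in("top","scene"):
    cv2.imwrite(f"pics/{n}0.png",manip.camera(n)); c=manip.calibration(n);print(n,c)
print(manip.calibration("wrist"));print(manip.get_obs())
E
```

```text
jog.py
pics
workcell.py
top {'fx': 490.1369797658444, 'fy': 490.1369797658444, 'cx': 270.32358825024863, 'cy': 213.3149036759405, 'world_from_camera': array([[ 0.02392515,  0.99554157, -0.09123904,  0.44492747],
       [-0.99971067,  0.02359872, -0.00465504,  0.004612  ],
       [-0.00248116,  0.09132402,  0.99581814,  1.07016844],
       [ 0.        ,  0.        ,  0.        ,  1.        ]])}
scene {'fx': 455.2863126866096, 'fy': 455.2863126866096, 'cx': 276.78407729521825, 'cy': 204.41329446964266, 'world_from_camera': array([[ 0.0551486 , -0.58783433,  0.80709939,  1.33017943],
       [ 0.99832429,  0.04665303, -0.0342361 , -0.01791738],
       [-0.01752848,  0.807635  ,  0.58942214,  0.64504042],
       [ 0.        ,  0.        ,  0.        ,  1.        ]])}
{'fx': 332.66261332280516, 'fy': 332.66261332280516, 'cx': 281.6695351829888, 'cy': 213.44403323223014, 'tool_from_camera': array([[-1.35844369e-03,  9.51409195e-01,  3.07926449e-01,
         7.83691756e-02],
       [ 9.99998387e-01,  1.65415724e-03, -6.99319290e-04,
        -7.51388562e-04],
       [-1.17469757e-03,  3.07925
[... 185 characters left out ...]
,  0.33279616, -0.0646849 ,  1.46083788,  0.0216197 ,
        1.34990622, -0.08851378]), 'joint_velocities': array([-4.49058232e-04, -8.13314843e-04,  1.41038094e-04, -1.34884065e-03,
        4.28217079e-05,  1.99191231e-03,  4.93749358e-04]), 'tau': array([ 1.23152302e-03, -6.26739407e+01,  4.91735630e-02, -3.92434001e+01,
        1.62181602e-02,  6.91687834e-03, -2.09183617e-05]), 'position': array([0.23507897, 0.57877585, 0.24931255]), 'ee_rot': array([ 1.91700136e-01,  9.81453344e-01, -6.20704038e-04, -8.01956221e-05]), 'ft_force': array([-0.38906058,  0.31319155,  0.55464757]), 'torque': array([ 0.02099786,  0.00108751, -0.06780848]), 'grasp_force': 0.0, 'grip_width': 1.000293557711334}
```

View pics/top0.png

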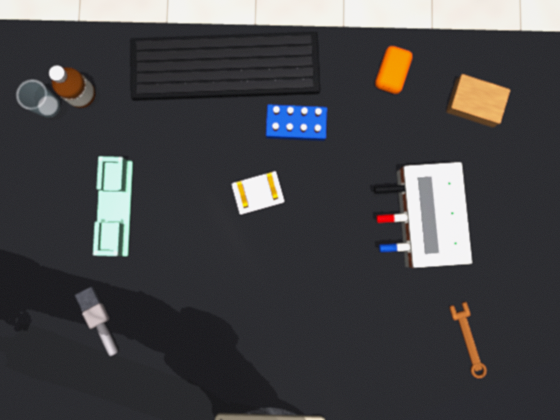

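View pics/scene0.png

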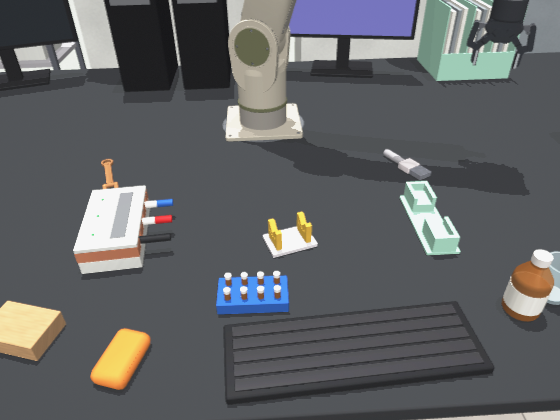

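Top view: red cap (392,217), blue (395,247), black (388,188), V-rest supports around (242,194) and (272,186), cradle pieces (111,173) and (109,237). The scene view shows the same items: red (157,220), V-rest (290,230), cradle (430,218).

```bash
cat > h.py <<'E'
from workcell import manip
import cv2, numpy as np
from scipy.spatial.transform import Rotation as R
def cam(n):
    o=manip.get_obs(); im=manip.camera(n); c=manip.calibration(n)
    if n=="wrist":
        T=np.eye(4);T[:3,:3]=R.from_quat(o["ee_rot"]).as_matrix();T[:3,3]=o["position"]
        c["world_from_camera"]=T@c["tool_from_camera"]
    return im,c
def ray(c,p):
    T=c["world_from_camera"]
    d=T[:3,:3]@np.array([(p[0]-c["cx"])/c["fx"],-(p[1]-c["cy"])/c["fy"],-1]);return T[:3,3],d/np.linalg.norm(d)
def plane(c,p,z):
    o,d=ray(c,p);return o+d*(z-o[2])/d[2]
def tri(a,b):
    A=np.zeros((3,3));v=np.zeros(3);P=[np.eye(3)-np.outer(d,d) for o,d in(a,b)]
    x=np.linalg.solve(P[0]+P[1],P[0]@a[0]+P[1]@b[0])
    return x,np.linalg.norm(P[0]@(x-a[0]))*2
HSV=dict(yellow=((20,130,90),(34,255,255)),mint=((65,25,90),(90,160,255)),blue=((105,150,60),(125,255,255)))
def blobs(im,col,amin=25):
    h=cv2.cvtColor(im,cv2.COLOR_BGR2HSV)
    if col=="red": m=cv2.inRange(h,(0,190,80),(4,255,255))|cv2.inRange(h,(172,190,80),(180,255,255))
    else: m=cv2.inRange(h,*HSV[col])
    cs=[k for k in cv2.findContours(m,cv2.RETR_EXTERNAL,cv2.CHAIN_APPROX_NONE)[0] if cv2.contourArea(k)>amin]
    return sorted([(cv2.minAreaRect(k),k) for k in cs],key=lambda r:-cv2.contourArea(r[1]))
E
python3 - <<'E'
from h import *
np.set_printoptions(precision=4,suppress=True)
for n in("top","scene"):
    im,c=cam(n)
    for col,z in(("red",.038),("blue",.038),("yellow",.045),("mint",.03)):
        for r,k in blobs(im,col)[:5]:
            print(n,col,cv2.contourArea(k),np.round(r[0],1),np.round(r[1],1),round(r[2]),plane(c,r[0],z))
E
```

```text
top red 117.0 [384.5 218. ] [ 8. 17.] 90 [ 0.5353 -0.2318  0.038 ]
top blue 2009.5 [296.1 122. ] [61.1 34.6] 2 [ 0.738  -0.0412  0.038 ]
top blue 126.5 [387.4 247.5] [ 8.6 17.2] 84 [ 0.4733 -0.2381  0.038 ]
top yellow 97.0 [271.7 185.1] [26.7  4.9] 74 [0.5988 0.008  0.045 ]
top yellow 89.5 [241.9 193.5] [26.2  4.7] 74 [0.5794 0.0702 0.045 ]
top mint 3164.5 [112.5 206. ] [ 36.3 100.5] 3 [0.5479 0.3468 0.03  ]
scene blue 1767.5 [251.8 294.5] [36.4 72.4] 88 [ 0.7672 -0.0421  0.038 ]
scene blue 85.5 [164.6 202.4] [ 6.6 15.4] 84 [ 0.4709 -0.2387  0.038 ]
scene yellow 1281.5 [118.2 355.1] [25.6 60.9] 32 [ 0.8846 -0.25    0.045 ]
scene yellow 257.5 [304.2 226.4] [31.  13.4] 59 [0.5909 0.0699 0.045 ]
scene yellow 237.0 [274.7 233.9] [31.8 11.2] 63 [0.6108 0.007  0.045 ]
scene mint 4020.5 [466.5  40. ] [80. 99.] 90 [-0.6786  0.9237  0.03  ]
scene mint 2230.0 [430.4 219. ] [86.  39.1] 65 [0.5682 0.3479 0.03  ]
scene mint 31.0 [487.    2.5] [ 5. 12.] 90 [-1.3483  1.3077  0.03  ]
```

```bash
cat >> h.py <<'E'
def delta(x,y,z,yaw):
    "shift/turn in tool axes to TCP x,y,z with tool y at world angle yaw (deg), z down"
    o=manip.get_obs();Q=R.from_quat(o["ee_rot"]);a=np.radians(yaw)
    Y=np.array([np.cos(a),np.sin(a),0]);Z=np.array([0,0,-1.]);X=np.cross(Y,Z)
    T=R.from_matrix(np.c_[X,Y,Z])
    return np.round(np.r_[(Q.inv()*T).as_rotvec(),Q.inv().apply(np.array([x,y,z])-o["position"])],4)
E
python3 -c "
from h import *
print(delta(.55,.33,.25,3));print(delta(.59,.03,.25,10));print(delta(.535,-.2,.2,0))"
```

```text
[-7.0000e-04  5.0000e-04  1.1327e+00 -3.8540e-01 -1.1210e-01 -4.0000e-04]
[-8.0000e-04  5.0000e-04  1.0105e+00 -5.3540e-01 -3.7500e-01 -1.0000e-04]
[-7.000e-04  5.000e-04  1.185e+00 -5.709e-01 -6.088e-01  5.010e-02]
```

The manual's scale: turns go in shares of 4 rad. Converting my numbers, 1.13 rad / 4 = 0.2825.

```bash
R1="" ; python3 jog.py '[[0, 0, 0.047, -0.055, -0.016, 0, 1], [0, 0, 0.094, -0.11, -0.032, 0, 0.5], [0, 0, 0.141, -0.165, -0.048, 0, 0.5], [0, 0, 0.188, -0.22, -0.064, 0, 0.5], [0, 0, 0.235, -0.275, -0.08, 0, 0.5], [0, 0, 0.2825, -0.33, -0.096, 0, 0.5], [0, 0, 0.2833, -0.385, -0.112, 0, 0.5], [0, 0, 0.2833, -0.385, -0.112, 0, 0.5], [0, 0, 0.2833, -0.385, -0.112, 0, 0.5]]'
python3 - <<'E'
from h import *
np.set_printoptions(precision=4,suppress=True)
im,c=cam("wrist");cv2.imwrite("pics/w1.png",im)
for r,k in blobs(im,"mint",80): print(np.round(r[0],1),np.round(r[1],1),r[2],plane(c,r[0],.03),[plane(c,p,.046)[:2] for p in cv2.boxPoints(r)])
print(delta(.55,.27,.25,3))
E
```

```text
clock: 1.32
position: [0.5494, 0.3307, 0.2497]
ee_rot: [0.688, 0.725, -0.0, -0.0]
ft_force: [0.1, -0.1, -0.2]
grip_width: 0.497
grasp_force: 0.0
[281.2 159.4] [212.7  66.5] 3.0393996238708496 [0.5477 0.3566 0.03  ] [array([0.4404, 0.3258]), array([0.4469, 0.3907]), array([0.6495, 0.3906]), array([0.6558, 0.325 ])]
[-0.0008 -0.0005  0.0012 -0.0615 -0.0022 -0.0003]
```

View pics/w1.png

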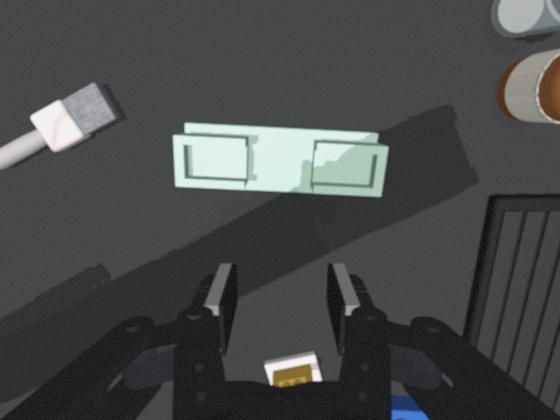

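Wrist view: cradle with its channel roughly along world x. Its top outer corners are (174,135), (387,145), (384,196) and (177,187). I'll take a second view for the heights.

```bash
cat >> h.py <<'E'
import pickle
def save(n,im,c): cv2.imwrite(f"pics/{n}.png",im);pickle.dump(c,open(f"pics/{n}.pkl","wb"))
def load(n): return cv2.imread(f"pics/{n}.png"),pickle.load(open(f"pics/{n}.pkl","rb"))
def track(A,B,pts,z):
    "points picked in A, refined, found in B with LK from a guess at height z, triangulated"
    (ia,ca),(ib,cb)=A,B;ga,gb=[cv2.cvtColor(i,cv2.COLOR_BGR2GRAY) for i in(ia,ib)]
    crit=(3,40,.01);p=cv2.cornerSubPix(ga,np.float32(pts).reshape(-1,1,2),(4,4),(-1,-1),crit)
    T=np.linalg.inv(cb["world_from_camera"]);g=[]
    for q in p[:,0]:
        w=T[:3,:3]@plane(ca,q,z)+T[:3,3];g.append([cb["cx"]-cb["fx"]*w[0]/w[2],cb["cy"]+cb["fy"]*w[1]/w[2]])
    q,s,e=cv2.calcOpticalFlowPyrLK(ga,gb,p,np.float32(g).reshape(-1,1,2),winSize=(13,13),maxLevel=1,flags=cv2.OPTFLOW_USE_INITIAL_FLOW)
    return [(a,b,*tri(ray(ca,a),ray(cb,b))) for a,b in zip(p[:,0],q[:,0])]
E
python3 -c "
from h import *
im,c=cam('wrist');save('w1',im,c)"
python3 jog.py '[[0, 0, 0, -0.06, -0.002, 0, 0.5], [0, 0, 0, -0.06, -0.002, 0, 0.5], [0, 0, 0, -0.06, -0.002, 0, 0.5], [0, 0, 0, -0.06, -0.002, 0, 0.5]]'
python3 - <<'E'
from h import *
np.set_printoptions(precision=4,suppress=True)
save('w2',*cam("wrist"))
P=[]
for a,b,x,e in track(load('w1'),load('w2'),[(174,135),(387,145),(384,196),(177,187)],.046):
    print(a,b,x,e,plane(load('w1')[1],a,.046)); P.append(plane(load('w1')[1],a,.046))
P=np.array(P);print(P.mean(0),np.linalg.norm(P[1]-P[0]),np.linalg.norm(P[3]-P[0]),np.degrees(np.arctan2(*(P[1]-P[0]+P[2]-P[3])[1::-1])))
print(delta(.59,.05,.22,17))
E
```

```text
clock: 1.92
position: [0.5502, 0.2721, 0.2499]
ee_rot: [0.688, 0.726, 0.0, -0.0]
ft_force: [0.1, 0.2, -0.6]
grip_width: 0.499
grasp_force: 0.0
[173.4383 135.4613] [169.4311  69.2112] [0.4414 0.3769 0.0422] 0.00035897298796388956 [0.4424 0.3773 0.046 ]
[388.6217 147.3874] [397.2591  82.1843] [0.6511 0.3768 0.0452] 0.00035228119944480163 [0.6506 0.3769 0.046 ]
[381.1281 197.5974] [388.4161 137.7893] [0.6499 0.3268 0.0479] 0.00013876672737128936 [0.6506 0.3263 0.046 ]
[175.4765 186.9703] [171.7143 125.8187] [0.4427 0.3269 0.0474] 0.00040407784654221396 [0.4421 0.3265 0.046 ]
[0.5464 0.3518 0.046 ] 0.20822694737935157 0.05079851081735052 -0.08593320784061548
[-0.0002 -0.0004 -0.2424 -0.2238  0.0276  0.0298]
```

Scaled: -0.24 rad / 4 = -0.06.

```bash
python3 jog.py '[[0, 0, -0.03, -0.056, 0.007, 0.007, 0.5], [0, 0, -0.06, -0.112, 0.014, 0.015, 0.5], [0, 0, -0.06, -0.168, 0.021, 0.022, 0.5], [0, 0, -0.06, -0.224, 0.028, 0.03, 0.5], [0, 0, -0.06, -0.224, 0.028, 0.03, 0.5], [0, 0, -0.06, -0.224, 0.028, 0.03, 0.5]]'
python3 -c "
from h import *
save('w3',*cam('wrist'))"
python3 jog.py '[[0, 0, 0, -0.05, 0, 0, 0.5], [0, 0, 0, -0.05, 0, 0, 0.5], [0, 0, 0, -0.05, 0, 0, 0.5], [0, 0, 0, -0.05, 0, 0, 0.5]]'
python3 - <<'E'
from h import *
np.set_printoptions(precision=4,suppress=True)
save('w4',*cam("wrist"))
for n in('w3','w4'):
    im,c=load(n)
    for r,k in blobs(im,"yellow",80): print(n,np.round(r[0],1),np.round(r[1],1),r[2],plane(c,r[0],.05))
print(delta(.535,-.19,.2,0))
E
```

```text
clock: 2.72
position: [0.5905, 0.0494, 0.2198]
ee_rot: [0.596, 0.803, 0.0, -0.0]
ft_force: [0.4, 0.6, 0.5]
grip_width: 0.501
grasp_force: 0.0
clock: 3.28
position: [0.6048, 0.0023, 0.2199]
ee_rot: [0.596, 0.803, 0.0, -0.0]
ft_force: [0.2, 0.3, 0.3]
grip_width: 0.498
grasp_force: 0.0
w3 [274.5 228.5] [13. 49.] 90.0 [0.5931 0.0174 0.05  ]
w3 [274.  162.5] [ 5. 54.] 90.0 [0.5752 0.0769 0.05  ]
w4 [274.  186.5] [21. 54.] 90.0 [0.5956 0.009  0.05  ]
w4 [273.  113.5] [11. 48.] 90.0 [0.577  0.0693 0.05  ]
[ 0.     -0.0006  0.2943 -0.1635 -0.1225  0.0199]
```

View pics/w3.png

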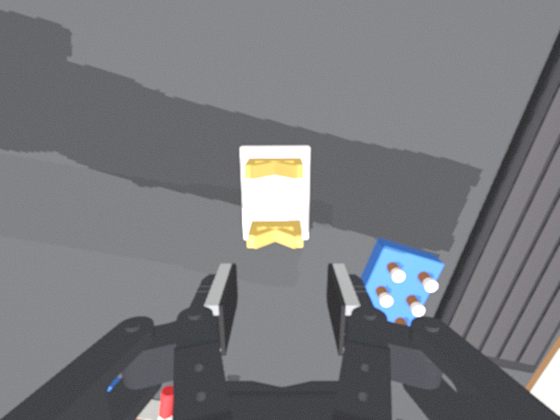

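Wrist view: V-rest with supports at (274,170) and (275,235), aligned with the tool. A crop will show the corners.

```bash
python3 - <<'E'
from h import *
a=load('w3')[0][140:255,232:322];b=load('w4')[0][95:210,232:322]
cv2.imwrite("pics/z34.png",cv2.resize(np.hstack([a,b]),None,fx=4.4,fy=4.4*1,interpolation=cv2.INTER_CUBIC))
E
```

```text
(no output)
```

View pics/z34.png

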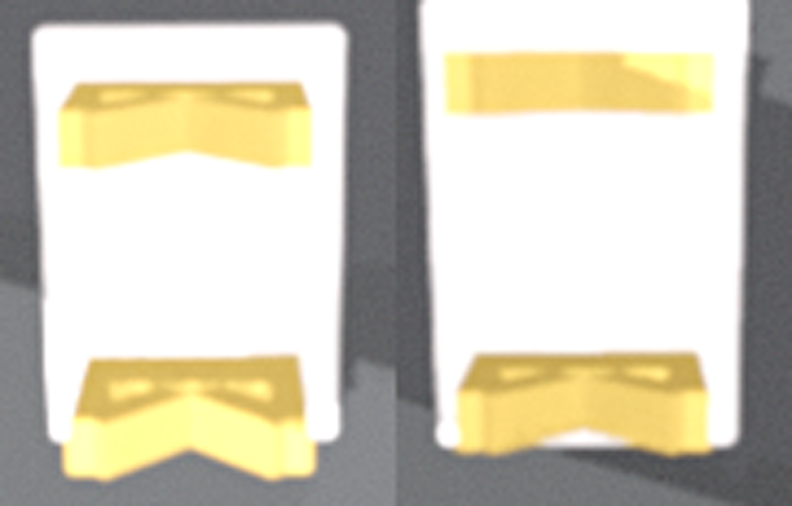

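Scaled: 0.294 rad / 4 = 0.0735.

```bash
python3 jog.py '[[0, 0, 0.0375, -0.05, -0.04, 0.01, 0.45], [0, 0, 0.0735, -0.1, -0.08, 0.02, 0.45], [0, 0, 0.0735, -0.163, -0.122, 0.02, 0.45], [0, 0, 0.0735, -0.163, -0.122, 0.02, 0.45], [0, 0, 0.0735, -0.163, -0.122, 0.02, 0.45], [0, 0, 0.0735, -0.163, -0.122, 0.02, 0.45]]'
python3 -c "
from h import *
save('w5',*cam('wrist'))"
python3 jog.py '[[0, 0, 0, 0.05, 0, 0, 0.45], [0, 0, 0, 0.05, 0, 0, 0.45], [0, 0, 0, 0.05, 0, 0, 0.45], [0, 0, 0, 0.05, 0, 0, 0.45]]'
python3 - <<'E'
from h import *
np.set_printoptions(precision=4,suppress=True)
save('w6',*cam("wrist"))
for n in('w5','w6'):
    im,c=load(n)
    for col in("red","blue"):
      for r,k in blobs(im,col,80)[:3]: print(n,col,np.round(r[0],1),np.round(r[1],1),r[2],plane(c,r[0],.038))
E
```

```text
clock: 4.08
position: [0.5359, -0.1884, 0.1998]
ee_rot: [0.707, 0.708, 0.0, -0.0]
ft_force: [0.2, 0.7, 0.1]
grip_width: 0.443
grasp_force: 0.0
clock: 4.62
position: [0.5351, -0.1414, 0.2]
ee_rot: [0.708, 0.706, -0.0, 0.0]
ft_force: [-0.0, 0.3, -0.0]
grip_width: 0.453
grasp_force: 0.0
w5 blue [516.   51.9] [ 90.  102.8] 2.2906100749969482 [ 0.7189 -0.07    0.038 ]
w5 blue [213.2 250.8] [37.8 15.8] 80.13418579101562 [ 0.4722 -0.2389  0.038 ]
w6 blue [482.6  77. ] [ 22.8 158.2] 7.352379322052002 [ 0.6958 -0.0419  0.038 ]
```

View pics/w5.png

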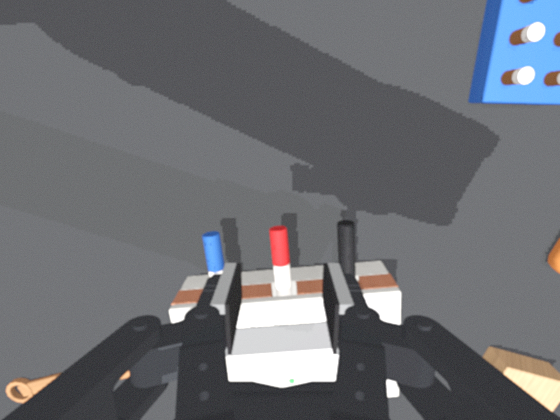

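Crop: the V-support top corners are clear. Wrist view w5: red cap around (280,245), blue (213,251), black (346,240). The red hue threshold needs widening.

```bash
sed -i 's/(0,190,80),(4,255,255)/(0,150,70),(5,255,255)/;s/(172,190,80)/(164,150,70)/' h.py; python3 - <<'E'
from h import *
np.set_printoptions(precision=4,suppress=True)
w3=[(245.6,164.3),(302.5,164.3),(246.8,249.1),(303.8,249.1)]
w4=[(243.1,107),(303.8,107),(245.9,198),(303.1,198)]
c3,c4=load('w3')[1],load('w4')[1]
for n,c,w in(('w3',c3,w3),('w4',c4,w4)):
    P=np.array([plane(c,p,.054) for p in w]);print(n,P.mean(0),np.linalg.norm(P[1]-P[0]),np.linalg.norm(P[3]-P[2]),np.linalg.norm(P[2:].mean(0)-P[:2].mean(0)),np.degrees(np.arctan2(*(P[:2].sum(0)-P[2:].sum(0))[1::-1])))
for a,b in zip(w3,w4): print(tri(ray(c3,a),ray(c4,b)))
print(tri(ray(c3,np.mean(w3,0)),ray(c4,np.mean(w4,0))))
print("red")
s={}
for n in('w5','w6'):
    im,c=load(n)
    for r,k in blobs(im,"red",80)[:3]:
        q=k[:,0];x0=q[:,1]<q[:,1].min()+22
        # tip row: extreme top; axis from fitLine
        vx,vy,px,py=cv2.fitLine(k,cv2.DIST_L2,0,.01,.01).ravel()
        L=q@np.array([vx,vy]);e=[np.array([px,py])+np.array([vx,vy])*(t-np.array([px,py])@np.array([vx,vy])) for t in(L.min(),L.max())]
        print(n,np.round(r[0],1),np.round(r[1],1),r[2],np.round(e,1),[plane(c,p,.038) for p in e]); s.setdefault(n,e)
e5=sorted(s['w5'],key=lambda p:p[1]);e6=sorted(s['w6'],key=lambda p:p[1])
for a,b in zip(e5,e6): print(tri(ray(load('w5')[1],a),ray(load('w6')[1],b)))
E
```

```text
w3 [0.5875 0.0375 0.054 ] 0.04963436208228044 0.05394840172403555 0.0804925712083413 107.14839701416822
w4 [0.5874 0.0372 0.054 ] 0.05030745941625917 0.051518617114993934 0.07806496607137411 107.06942844031668
(array([0.5511, 0.0669, 0.0442]), np.float64(0.00044421386031053673))
(array([0.6005, 0.0819, 0.0447]), np.float64(0.000247406623063069))
(array([ 0.5739, -0.0064,  0.0585]), np.float64(0.0009711130246640837))
(array([0.6235, 0.0087, 0.0592]), np.float64(0.001408167511931077))
(array([0.5871, 0.0384, 0.0517]), np.float64(0.00015838927538369037))
red
w5 [279.2 245.1] [38.7 17. ] 84.80557250976562 [[277.6 225.9]
 [280.9 264.4]] [array([ 0.5325, -0.2141,  0.038 ]), array([ 0.5355, -0.2529,  0.038 ])]
w6 [280.5 289.1] [36.7 16.1] 84.2894058227539 [[278.5 270.9]
 [281.8 307.4]] [array([ 0.532 , -0.2131,  0.038 ]), array([ 0.5351, -0.2534,  0.038 ])]
(array([ 0.5322, -0.2165,  0.0315]), np.float64(0.0004730522918458419))
(array([ 0.5353, -0.2514,  0.041 ]), np.float64(0.00040723903169987986))
```

```bash
python3 -c "
from h import *
print(delta(.5344,-.2397,.11,5));print(delta(.5344,-.2397,.038,5))"
```

```text
[-0.      0.0002 -0.0901 -0.0981 -0.0003  0.09  ]
[-0.      0.0002 -0.0901 -0.0981 -0.0003  0.162 ]
```

Scaled: -0.09 rad / 4 = -0.0225.

```bash
python3 jog.py '[[0, 0, -0.0225, -0.04, 0, 0.03, 0.45], [0, 0, -0.0225, -0.08, 0, 0.06, 0.45], [0, 0, -0.0225, -0.098, 0, 0.09, 0.45], [0, 0, -0.0225, -0.098, 0, 0.09, 0.45], [0, 0, -0.0225, -0.098, 0, 0.12, 0.45], [0, 0, -0.0225, -0.098, 0, 0.145, 0.45], [0, 0, -0.0225, -0.098, 0, 0.162, 0.45], [0, 0, -0.0225, -0.098, 0, 0.162, 0.45], [0, 0, -0.0225, -0.098, 0, 0.162, 0.45]]'
python3 - <<'E'
from h import *
im,c=cam("wrist");cv2.imwrite("pics/w7.png",im)
print(delta(.5344,-.2397,.038,5))
E
```

```text
clock: 5.8
position: [0.5356, -0.239, 0.0392]
ee_rot: [0.675, 0.738, 0.0, 0.001]
ft_force: [0.1, 0.2, -0.1]
grip_width: 0.45
grasp_force: 0.0
[ 0.0017  0.0005  0.0008 -0.0005 -0.0013  0.0012]
```

View pics/w7.png

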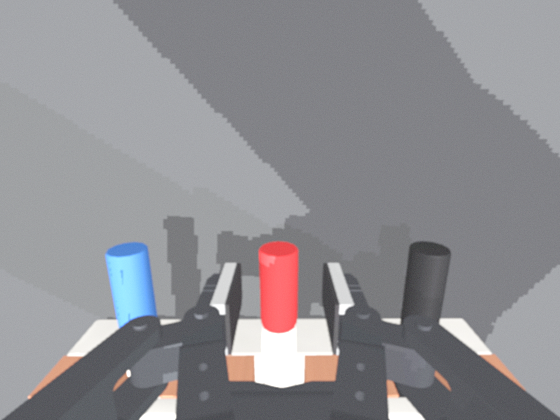

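The red rod is centred between the pads at (279,290), and the blue one at (132,285) stays clear of the left finger. Next I close at 90 N and pull along tool +x.

```bash
python3 jog.py '[[0, 0, 0, 0, 0, 0, 0.1], [0, 0, 0, 0, 0, 0, 0], [0, 0, 0, 0, 0, 0, 0], [0, 0, 0, 0, 0, 0, 0], [0, 0, 0, 0, 0, 0, 0]]' 90
python3 jog.py '[[0, 0, 0, 0.02, 0, 0, 0], [0, 0, 0, 0.045, 0, 0, 0], [0, 0, 0, 0.07, 0, 0, 0], [0, 0, 0, 0.095, 0, 0, 0], [0, 0, 0, 0.12, 0, 0, 0], [0, 0, 0, 0.13, 0, 0, 0], [0, 0, 0, 0.13, 0, 0, 0], [0, 0, 0, 0.13, 0, 0, 0]]'
python3 - <<'E'
from h import *
im,c=cam("wrist");cv2.imwrite("pics/w8.png",im)
np.set_printoptions(precision=4,suppress=True)
for n in("top","scene","wrist"):
    im,c=cam(n)
    for r,k in blobs(im,"red",15)[:4]: print(n,np.round(r[0],1),np.round(r[1],1),round(r[2]),plane(c,r[0],.038))
print(delta(.5698,.0948,.12,17.1))
E
```

```text
clock: 6.48
position: [0.5352, -0.239, 0.0383]
ee_rot: [0.675, 0.738, 0.0, 0.0]
ft_force: [1.1, 0.2, 4.8]
grip_width: 0.158
grasp_force: 87.8
clock: 7.48
position: [0.5232, -0.1103, 0.0379]
ee_rot: [0.676, 0.737, -0.0, 0.0]
ft_force: [-0.2, -0.3, -0.6]
grip_width: 0.159
grasp_force: 87.7
top [394.5 218. ] [8. 5.] 90 [ 0.5358 -0.2529  0.038 ]
scene [160.  219.5] [ 7. 16.] 90 [ 0.5345 -0.2396  0.038 ]
scene [227.5 213. ] [6. 5.] 90 [ 0.5225 -0.0932  0.038 ]
wrist [282. 287.] [90. 38.] 90 [ 0.5231 -0.1046  0.038 ]
[-0.0001  0.0002 -0.2116  0.2001  0.064  -0.0821]
```

View pics/w8.png

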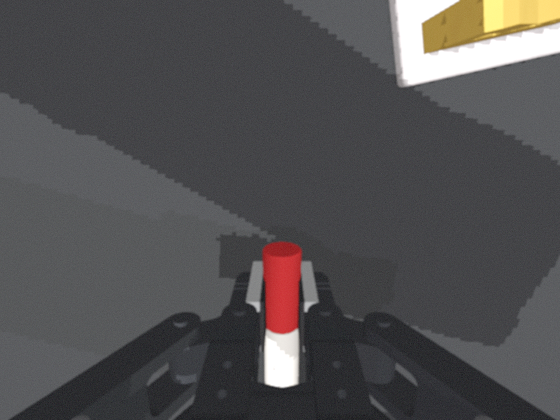

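Red is held and drawn out: the tip at (281,248) hasn't slipped, and the far cap sits where expected. Next: lift, then move over the V-rest.

Scaled: -0.212 rad / 4 = -0.053.

```bash
python3 jog.py '[[0, 0, 0, 0, 0, -0.03, 0], [0, 0, 0, 0, 0, -0.06, 0], [0, 0, 0, 0.02, 0.005, -0.082, 0], [0, 0, -0.0175, 0.06, 0.02, -0.082, 0], [0, 0, -0.035, 0.1, 0.035, -0.082, 0], [0, 0, -0.053, 0.14, 0.047, -0.082, 0], [0, 0, -0.053, 0.18, 0.06, -0.082, 0], [0, 0, -0.053, 0.2, 0.064, -0.082, 0], [0, 0, -0.053, 0.2, 0.064, -0.082, 0], [0, 0, -0.053, 0.2, 0.064, -0.082, 0]]'
python3 - <<'E'
from h import *
np.set_printoptions(precision=4,suppress=True)
im,c=cam("scene");cv2.imwrite("pics/s2.png",im[140:290,180:380].repeat(3,0).repeat(3,1))
im2,c2=cam("top");A={}
for n,i,cc in(("top",im2,c2),("scene",im,c)):
    for r,k in blobs(i,"red",8)[:4]: print(n,np.round(r[0],1),np.round(r[1],1),round(r[2]),plane(cc,r[0],.12))
print(delta(.5698,.0948,.052,17.1))
E
```

```text
clock: 8.93
position: [0.5695, 0.0933, 0.1199]
ee_rot: [0.594, 0.804, -0.0, 0.0]
ft_force: [-0.8, -0.6, -0.3]
grip_width: 0.153
grasp_force: 87.8
top [291.9 175. ] [ 9.2 18.7] 76 [ 0.6083 -0.0314  0.12  ]
scene [255.1 204.4] [ 7.9 18.4] 77 [ 0.6077 -0.0298  0.12  ]
scene [325. 190.] [2.8 4.2] 45 [0.5693 0.1134 0.12  ]
[-0.0001  0.0005 -0.0011  0.0013  0.0006  0.0681]
```

View pics/s2.png

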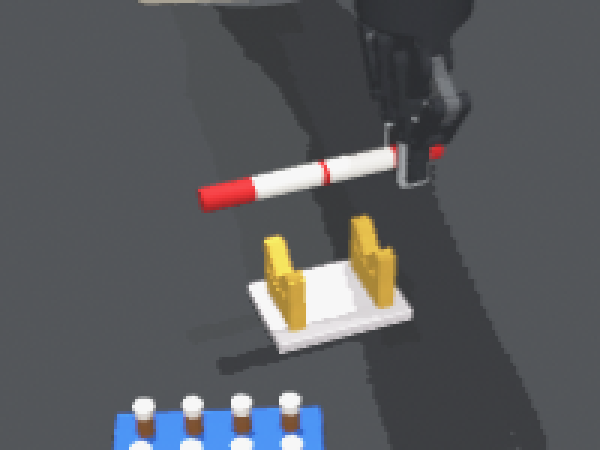

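Level above the V-rest and aligned, with the far cap in agreement from both views. Lower and release.

```bash
python3 jog.py '[[0, 0, 0, 0.001, 0, 0.03, 0], [0, 0, 0, 0.001, 0, 0.05, 0], [0, 0, 0, 0.001, 0, 0.062, 0], [0, 0, 0, 0.001, 0, 0.068, 0], [0, 0, 0, 0.001, 0, 0.069, 0], [0, 0, 0, 0.001, 0, 0.069, 0]]'
python3 jog.py '[[0, 0, 0, 0, 0, 0, 0.25], [0, 0, 0, 0, 0, 0, 0.4], [0, 0, 0, 0, 0, 0, 0.4], [0, 0, 0, 0, 0, 0, 0.4]]'
python3 jog.py '[[0, 0, 0, 0, 0, -0.03, 0.4], [0, 0, 0, 0, 0, -0.07, 0.4], [0, 0, 0, 0, 0, -0.07, 0.4], [0, 0, 0, 0, 0, -0.07, 0.4]]'
python3 - <<'E'
from h import *
np.set_printoptions(precision=4,suppress=True)
for n in("top","scene","wrist"):
    im,c=cam(n)
    if n=="wrist":cv2.imwrite("pics/w9.png",im)
    for r,k in blobs(im,"red",8)[:4]: print(n,np.round(r[0],1),np.round(r[1],1),round(r[2]),plane(c,r[0],.05))
print(delta(.5874,.0375,.12,17.1))
E
```

```text
clock: 9.78
position: [0.5695, 0.0962, 0.0515]
ee_rot: [0.594, 0.805, 0.0, 0.0]
ft_force: [-1.8, -1.0, -0.3]
grip_width: 0.154
grasp_force: 87.9
clock: 10.28
position: [0.5693, 0.0965, 0.051]
ee_rot: [0.593, 0.805, 0.0, 0.0]
ft_force: [-0.5, -0.1, 0.3]
grip_width: 0.399
grasp_force: 0.0
clock: 10.78
position: [0.5691, 0.0964, 0.1207]
ee_rot: [0.593, 0.805, -0.0, -0.0]
ft_force: [-1.5, -0.3, -0.2]
grip_width: 0.402
grasp_force: 0.0
top [289.1 180.5] [ 8.9 17.4] 75 [ 0.6086 -0.0285  0.05  ]
scene [258.3 231.1] [ 7.5 17.5] 76 [ 0.6051 -0.0264  0.05  ]
scene [319.3 216.3] [ 7.  15.5] 76 [0.5655 0.1049 0.05  ]
wrist [282.  229.5] [59. 24.] 90 [0.5672 0.1013 0.05  ]
[-0.0017 -0.      0.0016 -0.0617  0.0005 -0.0001]
```

View pics/w9.png

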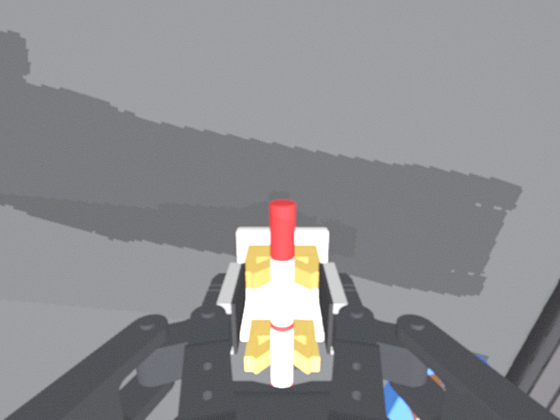

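The rod lies in both V-supports. Cap at (282,230), ring at (282,322). Checking the ring position numerically.

```bash
python3 - <<'E'
from h import *
np.set_printoptions(precision=4,suppress=True)
im,c=cam("wrist")
for r,k in blobs(im,"red",8)[:4]: print(np.round(r[0],1),np.round(r[1],1))
for p in((282,322),(282,257),(282,203)): print(plane(c,p,.057))
E
```

```text
[282.  229.5] [59. 24.]
[0.5856 0.0416 0.057 ]
[0.5718 0.0865 0.057 ]
[0.5616 0.1195 0.057 ]
```

```bash
python3 jog.py '[[0, 0, 0, -0.03, 0, 0, 0.4], [0, 0, 0, -0.058, 0, 0, 0.4], [0, 0, 0, -0.058, 0, 0, 0.4], [0, 0, 0, -0.058, 0, 0.03, 0.4], [0, 0, 0, -0.058, 0, 0.055, 0.4], [0, 0, 0, -0.058, 0, 0.07, 0.4], [0, 0, 0, -0.058, 0, 0.07, 0.4], [0, 0, 0, -0.058, 0, 0.07, 0.4]]'
python3 jog.py '[[0, 0, 0, 0, 0, 0, 0.1], [0, 0, 0, 0, 0, 0, 0], [0, 0, 0, 0, 0, 0, 0], [0, 0, 0, 0, 0, 0, 0], [0, 0, 0, 0, 0, 0, 0]]' 90
python3 jog.py '[[0, 0, 0, 0, 0, -0.03, 0], [0, 0, 0, 0, 0, -0.06, 0], [0, 0, 0, 0, 0, -0.08, 0], [0, 0, 0, 0, 0, -0.08, 0], [0, 0, 0, 0, 0, -0.08, 0]]'
python3 - <<'E'
from h import *
np.set_printoptions(precision=4,suppress=True)
z=manip.get_obs()["position"][2]
for n in("top","scene"):
    im,c=cam(n)
    for r,k in blobs(im,"red",8)[:4]: print(n,np.round(r[0],1),np.round(r[1],1),round(r[2]),plane(c,r[0],z))
print(delta(.5464,.3518,.13,90),delta(.5464,.3518,.037,90))
E
```

```text
clock: 11.98
position: [0.587, 0.0412, 0.0518]
ee_rot: [0.593, 0.805, 0.0, 0.0]
ft_force: [-0.7, 0.0, 0.1]
grip_width: 0.398
grasp_force: 0.0
clock: 12.6
position: [0.586, 0.0408, 0.052]
ee_rot: [0.594, 0.805, -0.0, -0.0]
ft_force: [-6.9, -0.7, 9.6]
grip_width: 0.156
grasp_force: 87.7
clock: 13.22
position: [0.586, 0.041, 0.1303]
ee_rot: [0.593, 0.805, -0.0, -0.0]
ft_force: [0.3, -0.3, -0.5]
grip_width: 0.156
grasp_force: 88.1
top [291.3 174. ] [ 9.4 16.8] 75 [ 0.6086 -0.0299  0.1303]
scene [256.5 200.5] [ 8.  18.7] 76 [ 0.6093 -0.0266  0.1303]
scene [320.9 185.9] [ 7.5 15.8] 76 [0.5689 0.1045 0.1303]
[-0.0012 -0.0012 -1.2708  0.3086  0.0542 -0.0001] [-0.0012 -0.0012 -1.2708  0.3086  0.0543  0.0929]
```

Scaled: -1.27 rad / 4 = -0.3175.

```bash
python3 jog.py '[[0, 0, -0.0375, 0.04, 0.007, 0, 0], [0, 0, -0.075, 0.08, 0.014, 0, 0], [0, 0, -0.1125, 0.12, 0.02, 0, 0], [0, 0, -0.15, 0.16, 0.027, 0, 0], [0, 0, -0.1875, 0.2, 0.034, 0, 0], [0, 0, -0.225, 0.24, 0.04, 0, 0], [0, 0, -0.2625, 0.28, 0.047, 0, 0], [0, 0, -0.3, 0.308, 0.054, 0, 0], [0, 0, -0.3175, 0.308, 0.054, 0, 0], [0, 0, -0.3175, 0.308, 0.054, 0, 0], [0, 0, -0.3175, 0.308, 0.054, 0, 0]]'
python3 - <<'E'
from h import *
np.set_printoptions(precision=4,suppress=True)
z=manip.get_obs()["position"][2]
for n in("top","scene"):
    im,c=cam(n)
    for r,k in blobs(im,"red",8)[:4]: print(n,np.round(r[0],1),np.round(r[1],1),round(r[2]),plane(c,r[0],z))
print(delta(.546,.3518,.037,90))
E
```

```text
clock: 14.7
position: [0.5471, 0.3504, 0.1305]
ee_rot: [0.002, 1.0, -0.0, -0.0]
ft_force: [-0.0, -0.6, -0.8]
grip_width: 0.156
grasp_force: 88.1
top [ 91.4 234. ] [ 8.2 18.5] 4 [0.483  0.3514 0.1305]
top [ 96. 163.] [18.  8.] 90 [0.6212 0.3504 0.1305]
scene [449.2 194.9] [17.1  8.2] 60 [0.6207 0.3493 0.1305]
scene [426.5 155.5] [5. 5.] 90 [0.4678 0.354  0.1305]
[-0.0002 -0.0002 -0.0026  0.0011  0.0012  0.0938]
```

```bash
python3 jog.py '[[0, 0, 0, 0.004, 0.001, 0.03, 0], [0, 0, 0, 0.004, 0.001, 0.055, 0], [0, 0, 0, 0.004, 0.001, 0.075, 0], [0, 0, 0, 0.004, 0.001, 0.088, 0], [0, 0, 0, 0.004, 0.001, 0.093, 0], [0, 0, 0, 0.004, 0.001, 0.093, 0], [0, 0, 0, 0.004, 0.001, 0.093, 0]]'
python3 jog.py '[[0, 0, 0, 0, 0, 0, 0.2], [0, 0, 0, 0, 0, 0, 0.35], [0, 0, 0, 0, 0, 0, 0.35], [0, 0, 0, 0, 0, 0, 0.35]]'
python3 jog.py '[[0, 0, 0, 0, 0, -0.03, 0.35], [0, 0, 0, 0, 0, -0.08, 0.35], [0, 0, 0, 0, 0, -0.13, 0.35], [0, 0, 0, 0, 0, -0.13, 0.35], [0, 0, 0, 0, 0, -0.13, 0.35]]'
python3 - <<'E'
from h import *
np.set_printoptions(precision=4,suppress=True)
t,s,w=[cam(n) for n in("top","scene","wrist")]
for n,(im,c) in(("top",t),("scene",s),("wrist",w)):
    for r,k in blobs(im,"red",8)[:4]: print(n,np.round(r[0],1),np.round(r[1],1),round(r[2]),plane(c,r[0],.036))
    for r,k in blobs(im,"blue",8)[:2]: print(n,"blue",np.round(r[0],1))
cv2.imwrite("pics/f.png",cv2.resize(np.hstack([s[0][150:270,350:500],w[0][:,100:500][::4,::4][:1].repeat(120,0)[:,:1]]),None,fx=4,fy=4))
E
```

```text
clock: 15.68
position: [0.5435, 0.3524, 0.0386]
ee_rot: [0.0, 1.0, 0.0, 0.0]
ft_force: [0.2, 0.7, -0.5]
grip_width: 0.155
grasp_force: 88.4
clock: 16.18
position: [0.5431, 0.3522, 0.0381]
ee_rot: [0.0, 1.0, 0.0, 0.0]
ft_force: [0.1, 0.3, -0.1]
grip_width: 0.348
grasp_force: 0.0
clock: 16.8
position: [0.5428, 0.352, 0.1676]
ee_rot: [0.0, 1.0, -0.0, -0.0]
ft_force: [0.3, 1.0, -1.0]
grip_width: 0.345
grasp_force: 0.0
top [107. 237.] [14.  6.] 90 [0.4813 0.353  0.036 ]
top [111. 174.] [14.  6.] 90 [0.6159 0.3517 0.036 ]
top blue [296.1 122. ]
top blue [387.4 247.5]
scene [439.9 228.8] [13.9  6.3] 63 [0.6097 0.3533 0.036 ]
scene [419.2 191.6] [9.1 5.7] 59 [0.4717 0.3525 0.036 ]
scene blue [251.8 294.5]
scene blue [164.6 202.4]
wrist [283.  129.5] [47. 18.] 90 [0.4803 0.352  0.036 ]
wrist [282.5 292.5] [37. 15.] 90 [0.6179 0.3514 0.036 ]
wrist [283.  217.5] [ 3. 16.] 90 [0.5491 0.3519 0.036 ]
```

View pics/f.png

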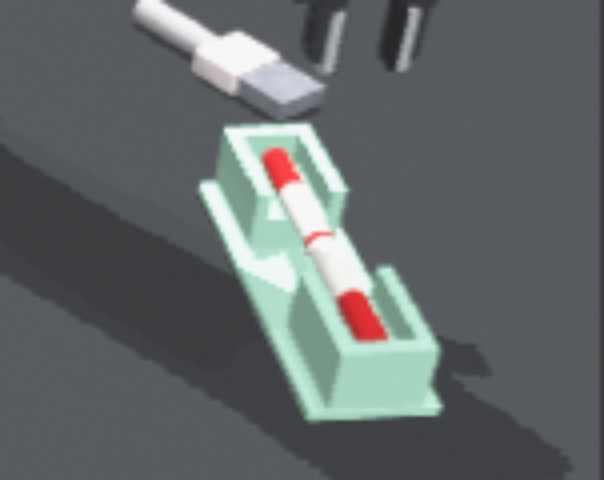

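The rod lies fully in the channel, centred within about 2 mm. The blue cartridge's pixels haven't changed, and the gripper is clear.

```bash
python3 -c "
from workcell import manip
print(manip.hand_in())"
```

```text
the job is handed in; nothing more can be done
None
```

The red cartridge was laid in the V-rest, picked up again by its middle and laid fully in the cradle channel, about 2 mm off centre; the blue one did not move, and the job was handed in at about 17 s (no verdict was returned).

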